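# Find the rattling spare-part case and hold it out for inspection

## Robot

A 6-joint arm with a two-finger parallel gripper is mounted at the origin on the work surface. World frame = base frame: x ahead of the robot, y to its left, z up, the work surface at z = 0. Lengths are in m, angles in rad, forces in N, time in s.
With the tool pointing down it reaches from about 0.225 to 0.875 m from the base axis. Payload 3.4 kg.
Tool frame: the origin (TCP) lies at the very end of the fingers, on their centre line; the grasp point (between the pads) lies 19 mm behind it; z points along the fingers, y is the line along which they close (so a half turn about z gives the same grasp; the last joint's range is limited). The gripper opens to 85 mm and grips with 20 to 120 N. Pads are 22 mm wide; open, the fingers measure 114 mm over their backs; the gripper's body (76 mm by 85 mm) begins 54 mm behind the grasp point. The pads swing forward as they close: fully open they stand 13 mm farther back than shut.
Start: joints at [1.06, 0.276, 1.505, -0, 1.361, -0.121], TCP at [0.219, 0.532, 0.231] pointing down, gripper open.
Joint ranges: [-2.89, 2.89], [-0.75, 2.08], [0.22, 2.7], [-1.18, 4.32], [0.11, 2.71], [-2.7, 2.7]. Speed limits (rad/s): [2.57, 2.57, 3.14, 3.14, 3.14, 3.14].

## Interface

Orientations are given as a unit quaternion [w, x, y, z].
In Python, from rig import get_state, optics, sign_off gives the robot as it stands.
- The arm moves only by the tool send_rows, never from a script. Its argument "increments" is a list of rows, each an object with "gripper": the gripper's target within -1 to 1 (shut at 1, half-way at 0, fully open at -1); "linear": the shift along the world's x, y, z in m, a list of three; "delta_rot": the turn, a rotation vector about the world's x, y, z in rad, a list of three. In form: [{"gripper": gripper, "linear": [dx, dy, dz], "delta_rot": [rx, ry, rz]}, ...]. A call has 1 to 8 rows; each row is the pose to reach, as a shift and turn from the pose commanded when the call began; what a row does not reach only later rows make up. A row lasts 1/10 s, in which the tool goes at most 50 mm and 8.59 degrees, less where a joint would pass 70% of its speed; a pose out of reach is approached as far as the arm can. A call with a gripper value outside its range is refused whole. The fingers move at their own pace and stop on an object; "newtons" is the grip in N (left out, the last holds). Time passes only in rows, so rows that repeat a pose let the fingers close. It gives the time, the measured TCP pose, the force, the opening and the grip force at its end, in the units of the state.
- get_state(): the state, without advancing time (a new reading comes with each control period).
- optics.get_image(name): name is "side" or "top" or "wrist"; returns a dict with "pixels" (420x560x3 uint8, blue, green, red), "K" (3x3 intrinsics, pixels), "rvec" (rotation vector, rad) and "tvec" (3), from world to camera coordinates, as OpenCV has them; the wrist camera has in their place "T_tool_cam" (4x4, takes a point from camera to tool coordinates, whose origin is the TCP and whose axes are the flange's). Camera axes: x right, y down, z forward; pixel columns grow to the right and rows downward; lengths in m; the calibration is good to about 2 mm. A picture is of the moment at which its call begins: read the wrist's pose just before it. There is no depth.
- sign_off(): hands the job in; it is judged then, once.
The state is a dict: "clock": time; "qpos": joint angles; "qd": joint speeds; "effort": joint torques, N m; "position": TCP position; "ee_rot": TCP orientation; "contact_force": force on the tool from outside, world axes, zero at the start; "moment": the same for the moment, N m; "width": finger opening in m; "gripper_force": force on a finger pad.
Only numpy, scipy, OpenCV 4.12 (cv2) and the standard library are available. Lean on these libraries where they do the work, as an engineer would, in place of code of your own. Each camera call takes 0.05 s, during which the arm holds its last target. There are 200 camera calls.

## Task

One of the three sealed white cases has a loose steel ball in it: pick them up one at a time, give each a good lengthwise shake (or rock it end to end) clear of the mat until you find the one that rattles, and put any quiet case back upright where it stood. The program finishes while still holding the rattling case in the gripper, not put down: still and level, about 15 cm above the middle of the green pad with its long side along the pad's long side. Leave the bottles, cup, timer and tape where they are.

Things in the scene. Friction and masses are not known exactly. Their poses are not given: they have to be found in the camera images.
- case_a: sealed opaque white case with blue band and label, one of three alike, standing on the mat: 130 long (its x) x 56 wide (its y) x 44 high, the lid above 33 stepped in by 4, hollow; origin at the centre of its underside, z up; 0.22 to 0.42 kg, so weight does not tell which rattles. Each of the three is equally likely to hold the loose ball
- case_b: like case_a. A loose 0.16 kg steel ball, 34 across, rolls up to 40 mm either side of the middle along the case's x; from end to end it changes the moment about the case's y, felt by a gripper holding its middle, by about 0.12 N m. On a slope of 0.05 rad it rolls across in about 0.8 s
- case_c: like case_a. A quiet case holds nothing that moves. The three stand side by side along the mat's y, about 135 apart, long axes within 0.35 rad of the mat's x
- mat: fixed dark rubber mat, 170 (its x) x 420 (its y) x 3 high; origin at the centre of its underside, on the table
- pad: fixed flat green hand-over pad with a white outline, 70 (its x) x 160 (its y, the long side) x 3 high; origin at the centre of its underside, on the table, beyond the mat as seen from the robot
- vial_1: closed dropper bottle, 26 across, 58 high, loose, a bystander; origin at the centre of its underside
- vial_2: closed dropper bottle, 26 across, 58 high, loose, a bystander; origin at the centre of its underside
- vial_3: closed amber dropper bottle, 26 across, 58 high, standing near one end of the pad, loose, a bystander; origin at the centre of its underside
- beaker: clear plastic cup, 64 across, 75 high, loose, a bystander; origin at the centre of its underside
- timer: flat grey bench timer, 60 x 70 x 20 high, loose, a bystander; origin at the centre of its underside
- tape: roll of tape lying flat, 80 across, 20 high, loose, a bystander; origin at the centre of its underside

How it is judged:
On the way, in this order (a step that is already met when the one before it is completed fails the run):
1. the case with the loose ball, held clear of the mat, is shaken so that the ball runs towards one end (its +x) (((distance between ball and case_a_mid below 0.05 m and height (world z) of case_a above 0.03 m and contact force between the fingers and case_a above 2 N and x of ball in the frame of case_a above 0.015 m) or (distance between ball and case_b_mid below 0.05 m and height (world z) of case_b above 0.03 m and contact force between the fingers and case_b above 2 N and x of ball in the frame of case_b above 0.015 m) or (distance between ball and case_c_mid below 0.05 m and height (world z) of case_c above 0.03 m and contact force between the fingers and case_c above 2 N and x of ball in the frame of case_c above 0.015 m))).
2. and, still held clear, towards the other end (its -x) (((distance between ball and case_a_mid below 0.05 m and height (world z) of case_a above 0.03 m and contact force between the fingers and case_a above 2 N and x of ball in the frame of case_a below -0.015 m) or (distance between ball and case_b_mid below 0.05 m and height (world z) of case_b above 0.03 m and contact force between the fingers and case_b above 2 N and x of ball in the frame of case_b below -0.015 m) or (distance between ball and case_c_mid below 0.05 m and height (world z) of case_c above 0.03 m and contact force between the fingers and case_c above 2 N and x of ball in the frame of case_c below -0.015 m))).
At the end, for the whole second after the job is handed in: Rattling case gripped and still, underside 100-220 mm above the table, middle within 40 mm of the pad's middle (seen from above), level within 0.25 rad, long axis within 0.3 rad of the pad's; the two quiet cases upright and at rest on the mat within 40 mm of where they stood (((distance between ball and case_a_mid below 0.05 m and horizontal distance between case_a and pad below 0.04 m and height (world z) of case_a between 0.1 and 0.22 m and angle between case_a's own z axis and vertical below 0.25 rad and angle between the x axis of case_a and the y axis of pad, either way round below 0.3 rad and linear speed of case_a below 0.04 m/s and contact force between the fingers and case_a above 3 N and distance of each of case_b, case_c from where it was at the start of the episode below 0.04 m and height (world z) of each of case_b, case_c below 0.01 m and angle between each of case_b, case_c's own z axis and vertical below 0.1 rad and linear speed of each of case_b, case_c below 0.02 m/s) or (distance between ball and case_b_mid below 0.05 m and horizontal distance between case_b and pad below 0.04 m and height (world z) of case_b between 0.1 and 0.22 m and angle between case_b's own z axis and vertical below 0.25 rad and angle between the x axis of case_b and the y axis of pad, either way round below 0.3 rad and linear speed of case_b below 0.04 m/s and contact force between the fingers and case_b above 3 N and distance of each of case_a, case_c from where it was at the start of the episode below 0.04 m and height (world z) of each of case_a, case_c below 0.01 m and angle between each of case_a, case_c's own z axis and vertical below 0.1 rad and linear speed of each of case_a, case_c below 0.02 m/s) or (distance between ball and case_c_mid below 0.05 m and horizontal distance between case_c and pad below 0.04 m and height (world z) of case_c between 0.1 and 0.22 m and angle between case_c's own z axis and vertical below 0.25 rad and angle between the x axis of case_c and the y axis of pad, either way round below 0.3 rad and linear speed of case_c below 0.04 m/s and contact force between the fingers and case_c above 3 N and distance of each of case_a, case_b from where it was at the start of the episode below 0.04 m and height (world z) of each of case_a, case_b below 0.01 m and angle between each of case_a, case_b's own z axis and vertical below 0.1 rad and linear speed of each of case_a, case_b below 0.02 m/s))); the arm keeps its last pose, push and grip.
It fails at once if a bottle, the cup, the timer or the tape is moved more than 30 mm (distance of any of vial_1, vial_2, vial_3, beaker, timer, tape from where it was at the start of the episode above 0.03 m).
It also fails if it takes over 69 s, if anything falls off the work surface, if the arm or the gripper's body presses on something with over 40 N, if the wrist force passes 120 N, or if a joint passes its speed limit or range.

## Working session

There is one attempt and no reset: what is moved stays moved. The work goes in short steps, Python scripts to look and compute and a tool call to move; the robot and the scene stay as the last step left them, time stands still between calls to the robot, and variables do not carry over. Pictures are saved under pics/ and viewed, at most 10 in all, crops included, and the job is handed in when it is done.

Besides the shell and the picture viewer there is one more tool, called after "Request:" by a JSON object that holds its "method" and its "body". send_rows: Moves the arm, as the interface text tells. Its arguments: {"type":"object","properties":{"increments":{"type":"array"},"newtons":{"type":"number"}},"required":["increments"]}

```bash
mkdir -p pics; cat > h.py <<'E'
import numpy as np, cv2
from rig import get_state, optics, sign_off
def cast(im,uv,z):
    R=cv2.Rodrigues(np.array(im["rvec"],float))[0];t=np.array(im["tvec"],float).ravel()
    d=R.T@np.linalg.inv(np.array(im["K"]))@np.array([uv[0],uv[1],1.]);c=-R.T@t
    return c+d*(z-c[2])/d[2]
E
python3 - <<'E'
from h import *
im=optics.get_image("top");cv2.imwrite("pics/top.png",im["pixels"])
im2=optics.get_image("side");cv2.imwrite("pics/side.png",im2["pixels"])
import pickle;pickle.dump((im,im2),open("im.pkl","wb"))
for i in(im,im2):
    R=cv2.Rodrigues(np.array(i["rvec"],float))[0];print(-R.T@np.array(i["tvec"]).ravel(),R[2])
print(get_state())
E
```

```text
[0.35912625 0.02279033 1.07074497] [ 0.16880898 -0.00510693 -0.98563555]
[ 0.41058953 -0.89851894  0.59755998] [ 0.13626377  0.85535993 -0.49979153]
{'clock': 0.1, 'qpos': array([ 1.06004015e+00,  2.76509494e-01,  1.50600891e+00, -1.98950715e-06,
        1.36072335e+00, -1.21007001e-01]), 'qd': array([-0.00151269, -0.00150131, -0.00233536, -0.00085814,  0.0019376 ,
        0.00041551]), 'effort': array([ 1.31816385e-03, -4.17697942e+01, -2.46403956e+01,  2.23049988e-04,
        5.78294392e-03, -8.12936662e-06]), 'position': array([0.21824693, 0.53145005, 0.23053797]), 'ee_rot': array([-2.55225508e-04,  1.93643228e-01,  9.81071669e-01, -7.84055433e-04]), 'contact_force': array([ 0.34282504, -0.24529549,  0.20852051]), 'moment': array([ 0.00226969, -0.01906511,  0.01841295]), 'gripper_force': 0.0, 'width': 0.08533064604609987}
```

View pics/top.png

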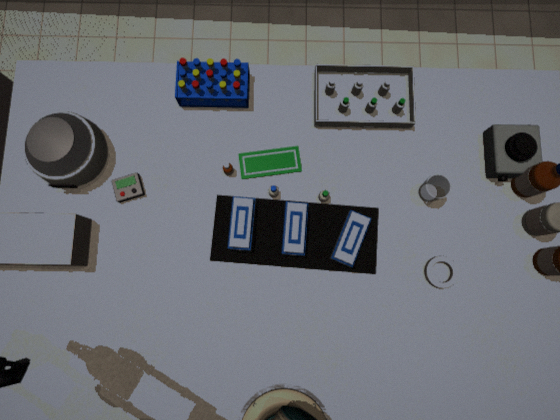

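View pics/side.png

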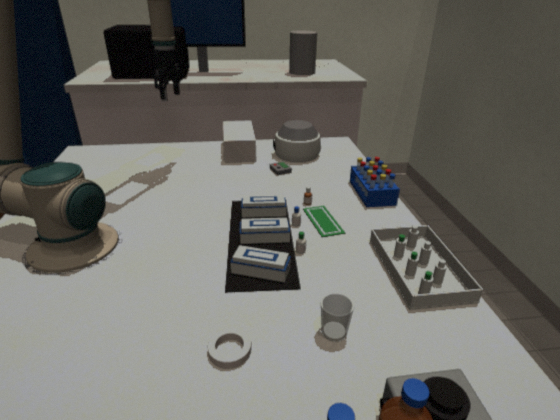

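The top view shows the three cases at about (241,222), (294,228) and (350,238) on the mat. The pad is at (270,162), with vials at (273,191), (324,196) and (228,169). The side view agrees.

```bash
python3 - <<'E'
from h import *
import pickle
im,im2=pickle.load(open("im.pkl","rb"));p=im["pixels"].astype(int)
b,g,r=p[...,0],p[...,1],p[...,2]
def quad(m,z,nm,amin=60):
    m=m.astype(np.uint8)*255
    cs,_=cv2.findContours(m,cv2.RETR_EXTERNAL,cv2.CHAIN_APPROX_NONE)
    for c in cs:
        if cv2.contourArea(c)<amin: continue
        P=np.array([cast(im,q[0],z)[:2] for q in c],np.float32)*1000
        (cx,cy),(w,h),a=cv2.minAreaRect(P)
        bx=cv2.boxPoints(((cx,cy),(w,h),a));e=max(bx[1]-bx[0],bx[2]-bx[1],key=np.linalg.norm)
        print(nm,z,cv2.boundingRect(c),np.round([cx,cy,w,h]),"yaw %.3f"%((np.arctan2(e[1],e[0])+np.pi/2)%np.pi-np.pi/2))
roi=np.zeros(b.shape,bool);roi[195:273,210:380]=1
quad((b>1.3*r)&(b>60)&roi,.047,"blue")
white=(np.minimum(np.minimum(b,g),r)>90)|((b>1.3*r)&(b>60))
ins=np.zeros(b.shape,np.uint8);cv2.fillPoly(ins,[np.array([[219,199],[376,209],[373,269],[213,259]])],1)
quad(white&(ins>0),.042,"case")
top=np.zeros(b.shape,bool);top[140:200,200:340]=1
quad((g>1.3*r)&(g>1.2*b)&top,.003,"pad")
for n,uv,z in(("v1",(273,189),.058),("v2",(324,193),.058),("v3",(227,166),.058),("matUL",(217,195),.003),("matUR",(378,207),.003),("matLR",(377,273),.003),("matLL",(211,261),.003)):print(n,cast(im,uv,z).round(3))
c=cv2.resize(im["pixels"][140:280,200:390],None,fx=4,fy=4,interpolation=cv2.INTER_CUBIC);cv2.imwrite("pics/c.png",c)
E
```

```text
blue 0.047 (341, 220, 23, 35) [ 468. -159.   32.   81.] yaw -0.386
blue 0.047 (288, 211, 15, 33) [490. -19.  31.  81.] yaw -0.064
blue 0.047 (331, 210, 26, 57) [ 466. -157.   55.  130.] yaw -0.384
blue 0.047 (233, 205, 16, 34) [501. 114.  31.  82.] yaw -0.065
blue 0.047 (282, 201, 26, 53) [489. -18.  54. 131.] yaw -0.062
case 0.042 (331, 210, 40, 57) [ 467. -158.   56.  130.] yaw -0.384
case 0.042 (282, 203, 26, 52) [487. -19.  56. 126.] yaw -0.056
case 0.042 (228, 200, 25, 50) [495. 114.  56. 122.] yaw -0.063
pad 0.003 (239, 146, 63, 33) [667.  47.  71. 161.] yaw -1.417
v1 [0.582 0.036 0.058]
v2 [ 0.574 -0.09   0.058]
v3 [0.639 0.152 0.058]
matUL [0.576 0.182 0.003]
matUR [ 0.551 -0.236  0.003]
matLR [ 0.382 -0.229  0.003]
matLL [0.406 0.19  0.003]
```

View pics/c.png

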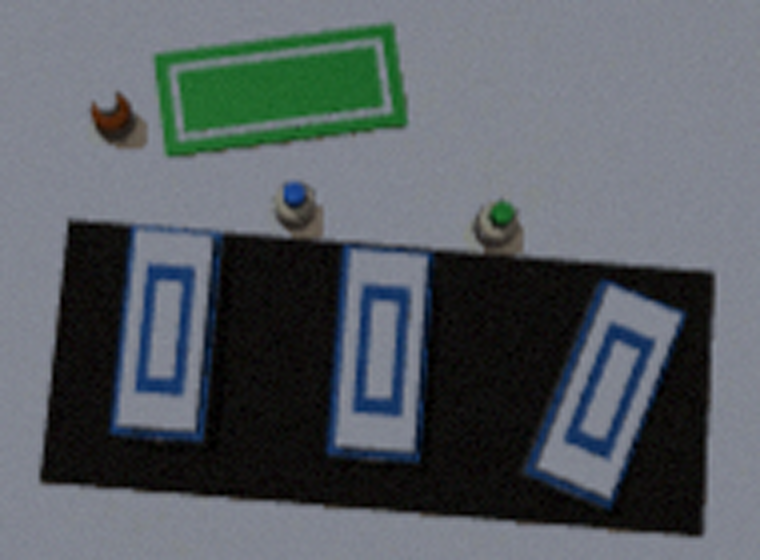

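Request:
{"method": "send_rows", "body": {"increments": [{"gripper":-1,"linear":[0.024,-0.035,0],"delta_rot":[0,0,0.03]},{"gripper":-1,"linear":[0.05,-0.07,0],"delta_rot":[0,0,0.06]},{"gripper":-1,"linear":[0.075,-0.11,0],"delta_rot":[0,0,0.1]},{"gripper":-1,"linear":[0.1,-0.15,0],"delta_rot":[0,0,0.13]},{"gripper":-1,"linear":[0.125,-0.185,0],"delta_rot":[0,0,0.16]},{"gripper":-1,"linear":[0.15,-0.22,0],"delta_rot":[0,0,0.19]},{"gripper":-1,"linear":[0.175,-0.26,0],"delta_rot":[0,0,0.22]},{"gripper":-1,"linear":[0.2,-0.295,0],"delta_rot":[0,0,0.25]}], "newtons": 80}}

```text
clock: 0.9
position: [0.4189, 0.2349, 0.2311]
ee_rot: [-0.0, 0.069, 0.998, -0.0]
contact_force: [0.8, 0.6, 0.4]
width: 0.0851
gripper_force: 0.0
```

Request:
{"method": "send_rows", "body": {"increments": [{"gripper":-1,"linear":[0.02,-0.03,-0.02],"delta_rot":[0,0,0.02]},{"gripper":-1,"linear":[0.04,-0.06,-0.04],"delta_rot":[0,0,0.04]},{"gripper":-1,"linear":[0.06,-0.09,-0.07],"delta_rot":[0,0,0.06]},{"gripper":-1,"linear":[0.082,-0.122,-0.1],"delta_rot":[0,0,0.074]},{"gripper":-1,"linear":[0.082,-0.122,-0.1],"delta_rot":[0,0,0.074]},{"gripper":-1,"linear":[0.082,-0.122,-0.1],"delta_rot":[0,0,0.074]}]}}

```text
clock: 1.5
position: [0.5, 0.1143, 0.1303]
ee_rot: [-0.002, 0.034, 0.999, 0.0]
contact_force: [-0.9, 0.8, -0.7]
width: 0.0854
gripper_force: 0.0
```

```bash
python3 - <<'E'
from h import *
print(get_state())
im=optics.get_image("wrist");cv2.imwrite("pics/w.png",im["pixels"]);print(im["T_tool_cam"])
E
```

```text
{'clock': 1.5, 'qpos': array([ 8.85963537e-02,  2.64847835e-01,  1.79089716e+00,  7.05344506e-04,
        1.08887823e+00, -1.41438667e+00]), 'qd': array([ 0.03370942, -0.03111985, -0.01763118,  0.00688589,  0.00644379,
        0.00163852]), 'effort': array([-1.06468968e+00, -3.62039030e+01, -2.08585918e+01, -1.21045746e-01,
       -4.86273912e-02, -1.95011753e-02]), 'position': array([0.49996405, 0.11431323, 0.13030855]), 'ee_rot': array([-1.54208617e-03,  3.40639490e-02,  9.99418458e-01,  1.24754375e-04]), 'contact_force': array([-0.91254263,  0.83364531, -0.72753962]), 'moment': array([0.05224062, 0.01461014, 0.01129055]), 'gripper_force': 0.0, 'width': 0.08544677378920007}
[[-8.93557538e-04 -9.48157073e-01 -3.17800829e-01  8.10972420e-02]
 [ 9.99999564e-01 -7.60465161e-04 -5.42845428e-04  2.06543008e-05]
 [ 2.73026273e-04 -3.17801176e-01  9.48157338e-01 -1.42718660e-01]
 [ 0.00000000e+00  0.00000000e+00  0.00000000e+00  1.00000000e+00]]
```

View pics/w.png

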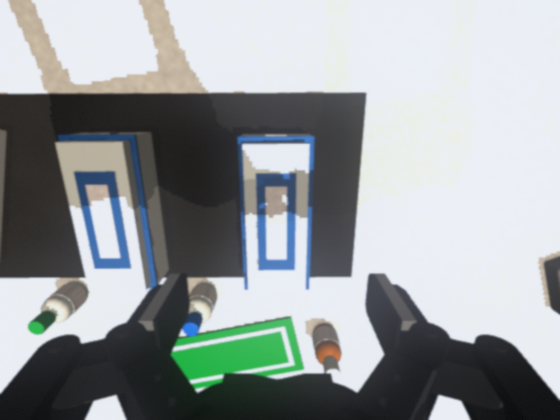

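The wrist view shows the left-hand case centred between the fingers (column ≈277) and parallel to them, with the vials clear. I'll descend and grip.

Request:
{"method": "send_rows", "body": {"increments": [{"gripper":-1,"linear":[0,0,-0.04],"delta_rot":[0,0,0]},{"gripper":-1,"linear":[0,0,-0.08],"delta_rot":[0,0,0]},{"gripper":-1,"linear":[0,0,-0.11],"delta_rot":[0,0,0]},{"gripper":-1,"linear":[0,0,-0.122],"delta_rot":[0,0,0]},{"gripper":-1,"linear":[0,0,-0.122],"delta_rot":[0,0,0]}]}}

```text
clock: 2.05
position: [0.4996, 0.1158, 0.0089]
ee_rot: [-0.001, 0.032, 0.999, 0.0]
contact_force: [-1.8, 0.3, 0.1]
width: 0.0851
gripper_force: 0.0
```

Request:
{"method": "send_rows", "body": {"increments": [{"gripper":1,"linear":[0,0,0],"delta_rot":[0,0,0]},{"gripper":1,"linear":[0,0,0],"delta_rot":[0,0,0]},{"gripper":1,"linear":[0,0,0],"delta_rot":[0,0,0]},{"gripper":1,"linear":[0,0,0],"delta_rot":[0,0,0]},{"gripper":1,"linear":[0,0,0],"delta_rot":[0,0,0]},{"gripper":1,"linear":[0,0,0],"delta_rot":[0,0,0]}]}}

```text
clock: 2.65
position: [0.5023, 0.1151, 0.0116]
ee_rot: [0.002, 0.033, 0.999, 0.0]
contact_force: [0.5, 1.0, 5.0]
width: 0.0543
gripper_force: 86.3
```

Request:
{"method": "send_rows", "body": {"increments": [{"gripper":1,"linear":[0,0,0.02],"delta_rot":[0,0,0]},{"gripper":1,"linear":[0,0,0.05],"delta_rot":[0,0,0]},{"gripper":1,"linear":[0,0,0.08],"delta_rot":[0,0,0]},{"gripper":1,"linear":[0,0,0.11],"delta_rot":[0,0,0]},{"gripper":1,"linear":[0,0,0.13],"delta_rot":[0,0,0]},{"gripper":1,"linear":[0,0,0.14],"delta_rot":[0,0,0]},{"gripper":1,"linear":[0,0,0.14],"delta_rot":[0,0,0]},{"gripper":1,"linear":[0,0,0.14],"delta_rot":[0,0,0]}]}}

```text
clock: 3.45
position: [0.4998, 0.1148, 0.1488]
ee_rot: [-0.001, 0.033, 0.999, -0.0]
contact_force: [-0.7, 0.3, -3.2]
width: 0.0543
gripper_force: 85.6
```

```bash
cat > s.py <<'E'
from h import *
s=get_state();print(s["clock"],s["position"].round(4),s["ee_rot"].round(4),"F",s["contact_force"].round(2),"M",s["moment"].round(4),"w",s["width"],s["gripper_force"],"eff",s["effort"].round(3))
E
python3 s.py
```

```text
3.45 [0.4998 0.1148 0.1488] [-5.000e-04  3.290e-02  9.995e-01 -0.000e+00] F [-0.74  0.28 -3.21] M [-0.0178 -0.0205  0.0201] w 0.05429971764365102 85.58417916297913 eff [ 1.2000e-02 -3.9501e+01 -2.3531e+01  2.0000e-03 -5.6000e-02  0.0000e+00]
```

Request:
{"method": "send_rows", "body": {"increments": [{"gripper":1,"linear":[0,0,0],"delta_rot":[0.006,0.1,0]},{"gripper":1,"linear":[0,0,0],"delta_rot":[0.013,0.2,0]},{"gripper":1,"linear":[0,0,0],"delta_rot":[0.013,0.2,0]},{"gripper":1,"linear":[0,0,0],"delta_rot":[0.013,0.2,0]},{"gripper":1,"linear":[0,0,0],"delta_rot":[0.013,0.2,0]},{"gripper":1,"linear":[0,0,0],"delta_rot":[0.01,0.12,0]},{"gripper":1,"linear":[0,0,0],"delta_rot":[0,0.04,0]},{"gripper":1,"linear":[0,0,0],"delta_rot":[0,0.04,0]}]}}

```text
clock: 4.25
position: [0.4965, 0.1152, 0.1499]
ee_rot: [-0.021, 0.032, 0.999, -0.001]
contact_force: [-0.0, -0.3, -3.0]
width: 0.0542
gripper_force: 85.4
```

```bash
python3 s.py
```

```text
4.25 [0.4965 0.1152 0.1499] [-2.060e-02  3.230e-02  9.993e-01 -7.000e-04] F [-0.   -0.34 -2.96] M [-0.0621  0.0263 -0.0312] w 0.054220070061600144 85.44137835502625 eff [ -0.136 -39.639 -22.965  -0.06   -0.251   0.073]
```

Request:
{"method": "send_rows", "body": {"increments": [{"gripper":1,"linear":[0,0,0],"delta_rot":[-0.006,-0.1,0]},{"gripper":1,"linear":[0,0,0],"delta_rot":[-0.013,-0.24,0]},{"gripper":1,"linear":[0,0,0],"delta_rot":[-0.013,-0.24,0]},{"gripper":1,"linear":[0,0,0],"delta_rot":[-0.013,-0.24,0]},{"gripper":1,"linear":[0,0,0],"delta_rot":[-0.013,-0.24,0]},{"gripper":1,"linear":[0,0,0],"delta_rot":[-0.01,-0.16,0]},{"gripper":1,"linear":[0,0,0],"delta_rot":[0,-0.08,0]},{"gripper":1,"linear":[0,0,0],"delta_rot":[0,-0.08,0]}]}}

```text
clock: 5.05
position: [0.5058, 0.1146, 0.1499]
ee_rot: [0.022, 0.034, 0.999, 0.001]
contact_force: [1.1, -0.5, -3.4]
width: 0.0541
gripper_force: 85.5
```

```bash
python3 s.py
```

```text
5.05 [0.5058 0.1146 0.1499] [2.160e-02 3.360e-02 9.992e-01 9.000e-04] F [ 1.1  -0.49 -3.36] M [0.0805 0.0324 0.0047] w 0.05412412787252019 85.52996277809143 eff [  0.156 -37.381 -22.532   0.094   0.323  -0.114]
```

```bash
cat > m.py <<'E'
from h import *
M=[];F=[]
for i in range(8):
    s=get_state();M.append(s["moment"]);F.append(s["contact_force"]);optics.get_image("top")
M=np.array(M);a=-0.065
import sys
if len(sys.argv)>1:a=float(sys.argv[1])
My=M[:,0]*-np.sin(a)+M[:,1]*np.cos(a)
print(round(s["clock"],2),s["position"].round(4),s["ee_rot"].round(3),"F",np.mean(F,0).round(2),"M",M.mean(0).round(3),"about case y %.3f sd %.3f"%(My.mean(),My.std()),"w",round(s["width"],4))
E
echo
```

Request:
{"method": "send_rows", "body": {"increments": [{"gripper":1,"linear":[0,0,0],"delta_rot":[0.006,0.14,0]},{"gripper":1,"linear":[0,0,0],"delta_rot":[0.015,0.28,0]},{"gripper":1,"linear":[0,0,0],"delta_rot":[0.015,0.28,0]},{"gripper":1,"linear":[0,0,0],"delta_rot":[0.015,0.28,0]},{"gripper":1,"linear":[0,0,0],"delta_rot":[0.015,0.28,0]},{"gripper":1,"linear":[0,0,0],"delta_rot":[0.015,0.28,0]},{"gripper":1,"linear":[0,0,0],"delta_rot":[0.015,0.28,0]},{"gripper":1,"linear":[0,0,0],"delta_rot":[0.015,0.28,0]}]}}

```text
clock: 5.85
position: [0.5, 0.115, 0.1501]
ee_rot: [-0.119, 0.033, 0.992, 0.004]
contact_force: [-0.1, -0.1, -2.2]
width: 0.0548
gripper_force: 85.5
```

```bash
python3 m.py
```

```text
6.2 [0.5006 0.1149 0.1493] [-0.12   0.033  0.992  0.004] F [ 0.39 -0.13 -2.52] M [-0.018 -0.219 -0.026] about case y -0.220 sd 0.034 w 0.0545
```

Request:
{"method": "send_rows", "body": {"increments": [{"gripper":1,"linear":[0,0,0],"delta_rot":[-0.01,-0.14,0]},{"gripper":1,"linear":[0,0,0],"delta_rot":[-0.018,-0.28,0]},{"gripper":1,"linear":[0,0,0],"delta_rot":[-0.025,-0.4,0]},{"gripper":1,"linear":[0,0,0],"delta_rot":[-0.025,-0.4,0]},{"gripper":1,"linear":[0,0,0],"delta_rot":[-0.025,-0.4,0]},{"gripper":1,"linear":[0,0,0],"delta_rot":[-0.025,-0.4,0]},{"gripper":1,"linear":[0,0,0],"delta_rot":[-0.025,-0.4,0]},{"gripper":1,"linear":[0,0,0],"delta_rot":[-0.025,-0.4,0]}]}}

```text
clock: 7.05
position: [0.5019, 0.1148, 0.1492]
ee_rot: [0.08, 0.033, 0.996, -0.002]
contact_force: [0.3, -0.9, -2.6]
width: 0.0547
gripper_force: 85.5
```

```bash
python3 m.py
```

```text
7.4 [0.5005 0.1149 0.1492] [ 0.08   0.033  0.996 -0.002] F [ 0.08 -0.29 -2.68] M [-0.006  0.156  0.014] about case y 0.155 sd 0.036 w 0.0545
```

Request:
{"method": "send_rows", "body": {"increments": [{"gripper":1,"linear":[0,0,0],"delta_rot":[0.004,0.06,0]},{"gripper":1,"linear":[0,0,0],"delta_rot":[0.009,0.13,0]},{"gripper":1,"linear":[0,0,0],"delta_rot":[0.009,0.13,0]},{"gripper":1,"linear":[0,0,0],"delta_rot":[0.009,0.13,0]}]}}

```text
clock: 7.85
position: [0.5006, 0.1148, 0.1491]
ee_rot: [0.015, 0.033, 0.999, -0.0]
contact_force: [0.2, -0.3, -3.0]
width: 0.0543
gripper_force: 85.5
```

```bash
python3 m.py
```

```text
8.2 [0.5001 0.1149 0.1494] [0.015 0.033 0.999 0.   ] F [-0.1   0.16 -2.59] M [-0.007  0.026  0.001] about case y 0.025 sd 0.042 w 0.054
```

Request:
{"method": "send_rows", "body": {"increments": [{"gripper":1,"linear":[0,0,0],"delta_rot":[0.01,0.14,0]},{"gripper":1,"linear":[0,0,0],"delta_rot":[0.018,0.28,0]},{"gripper":1,"linear":[0,0,0],"delta_rot":[0.018,0.28,0]},{"gripper":1,"linear":[0,0,0],"delta_rot":[0.018,0.28,0]},{"gripper":1,"linear":[0,0,0],"delta_rot":[0.018,0.28,0]},{"gripper":1,"linear":[0,0,0],"delta_rot":[0.018,0.28,0]},{"gripper":1,"linear":[0,0,0],"delta_rot":[0.018,0.28,0]}]}}

```text
clock: 8.95
position: [0.4997, 0.1151, 0.1502]
ee_rot: [-0.124, 0.033, 0.992, 0.004]
contact_force: [0.3, -0.1, -2.9]
width: 0.0544
gripper_force: 85.5
```

Request:
{"method": "send_rows", "body": {"increments": [{"gripper":1,"linear":[0,0,0],"delta_rot":[-0.006,-0.11,0]},{"gripper":1,"linear":[0,0,0],"delta_rot":[-0.014,-0.22,0]},{"gripper":1,"linear":[0,0,0],"delta_rot":[-0.014,-0.22,0]},{"gripper":1,"linear":[0,0,0],"delta_rot":[-0.014,-0.22,0]}]}}

```text
clock: 9.35
position: [0.5001, 0.1151, 0.1502]
ee_rot: [-0.015, 0.033, 0.999, 0.001]
contact_force: [-0.5, -0.4, -3.0]
width: 0.0542
gripper_force: 85.5
```

```bash
python3 m.py
```

```text
9.7 [0.5012 0.1148 0.1489] [-0.015  0.033  0.999  0.001] F [ 0.23  0.19 -3.14] M [-0.003 -0.018 -0.02 ] about case y -0.018 sd 0.026 w 0.0543
```

Case 1 is quiet: the moment difference is explained by tilt alone. Putting it back.

Request:
{"method": "send_rows", "body": {"increments": [{"gripper":1,"linear":[0,0,-0.03],"delta_rot":[-0.003,-0.03,0]},{"gripper":1,"linear":[0,0,-0.065],"delta_rot":[-0.003,-0.03,0]},{"gripper":1,"linear":[0,0,-0.1],"delta_rot":[-0.003,-0.03,0]},{"gripper":1,"linear":[0,0,-0.125],"delta_rot":[-0.003,-0.03,0]},{"gripper":1,"linear":[0,0,-0.136],"delta_rot":[-0.003,-0.03,0]},{"gripper":1,"linear":[0,0,-0.139],"delta_rot":[-0.003,-0.03,0]},{"gripper":1,"linear":[0,0,-0.139],"delta_rot":[-0.003,-0.03,0]},{"gripper":1,"linear":[0,0,-0.139],"delta_rot":[-0.003,-0.03,0]}]}}

```text
clock: 10.55
position: [0.5015, 0.1149, 0.0111]
ee_rot: [0.001, 0.033, 0.999, 0.0]
contact_force: [-0.9, -0.2, 0.9]
width: 0.0544
gripper_force: 87.6
```

Request:
{"method": "send_rows", "body": {"increments": [{"gripper":-1,"linear":[0,0,0],"delta_rot":[0,0,0]},{"gripper":-1,"linear":[0,0,0],"delta_rot":[0,0,0]},{"gripper":-1,"linear":[0,0,0],"delta_rot":[0,0,0]},{"gripper":-1,"linear":[0,0,0],"delta_rot":[0,0,0]},{"gripper":-1,"linear":[0,0,0.03],"delta_rot":[0,0,0]},{"gripper":-1,"linear":[0,0,0.07],"delta_rot":[0,0,0]},{"gripper":-1,"linear":[0,0,0.11],"delta_rot":[0,0,0]},{"gripper":-1,"linear":[0,0,0.12],"delta_rot":[0,0,0]}]}}

```text
clock: 11.35
position: [0.5034, 0.1152, 0.1347]
ee_rot: [0.004, 0.033, 0.999, 0.001]
contact_force: [0.7, 0.2, -0.4]
width: 0.0851
gripper_force: 0.0
```

Request:
{"method": "send_rows", "body": {"increments": [{"gripper":-1,"linear":[-0.003,-0.035,0],"delta_rot":[0,0,0]},{"gripper":-1,"linear":[-0.006,-0.07,0],"delta_rot":[0,0,0]},{"gripper":-1,"linear":[-0.01,-0.105,0],"delta_rot":[0,0,0]},{"gripper":-1,"linear":[-0.011,-0.133,0],"delta_rot":[0,0,0]},{"gripper":-1,"linear":[-0.011,-0.133,0],"delta_rot":[0,0,0]},{"gripper":-1,"linear":[-0.011,-0.133,0],"delta_rot":[0,0,0]}]}}

```text
clock: 11.95
position: [0.4891, -0.0183, 0.1297]
ee_rot: [-0.001, 0.034, 0.999, 0.0]
contact_force: [0.1, -0.2, 0.3]
width: 0.0852
gripper_force: 0.0
```

```bash
python3 s.py; python3 - <<'E'
from h import *
im=optics.get_image("side");a=im["pixels"][150:330,180:380];im=optics.get_image("wrist");cv2.imwrite("pics/w2.png",np.vstack([cv2.resize(a,(400,360)),cv2.resize(im["pixels"],(400,240))]))
E
```

```text
11.95 [ 0.4891 -0.0183  0.1297] [-6.000e-04  3.400e-02  9.994e-01  4.000e-04] F [ 0.07 -0.15  0.32] M [-0.0276  0.0044 -0.0307] w 0.08519622105760337 0.0 eff [-8.1500e-01 -3.5351e+01 -2.1066e+01 -9.6000e-02 -2.5000e-02 -1.4000e-02]
```

View pics/w2.png

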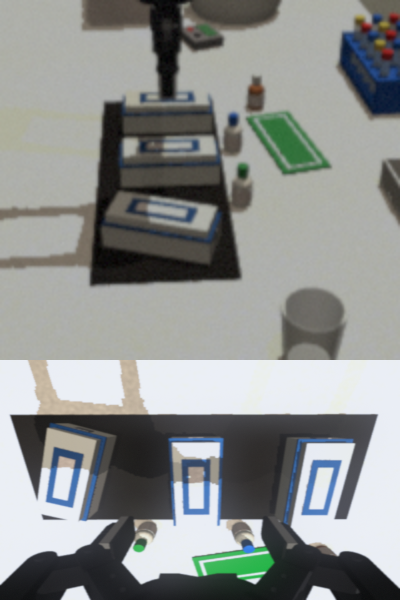

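Case 1 is standing upright where it was (right of the wrist view). Case 2 is centred between the fingers, and the vials haven't moved. Gripping case 2.

Request:
{"method": "send_rows", "body": {"increments": [{"gripper":-1,"linear":[0,0,-0.04],"delta_rot":[0,0,0]},{"gripper":-1,"linear":[0,0,-0.08],"delta_rot":[0,0,0]},{"gripper":-1,"linear":[0,0,-0.11],"delta_rot":[0,0,0]},{"gripper":-1,"linear":[0,0,-0.12],"delta_rot":[0,0,0]},{"gripper":-1,"linear":[0,0,-0.12],"delta_rot":[0,0,0]}]}}

```text
clock: 12.55
position: [0.4886, -0.0171, 0.0092]
ee_rot: [-0.002, 0.032, 0.999, 0.0]
contact_force: [-0.4, -0.2, 0.8]
width: 0.0854
gripper_force: 0.0
```

Request:
{"method": "send_rows", "body": {"increments": [{"gripper":1,"linear":[0,0,0],"delta_rot":[0,0,0]},{"gripper":1,"linear":[0,0,0],"delta_rot":[0,0,0]},{"gripper":1,"linear":[0,0,0],"delta_rot":[0,0,0]},{"gripper":1,"linear":[0,0,0],"delta_rot":[0,0,0]},{"gripper":1,"linear":[0,0,0],"delta_rot":[0,0,0]},{"gripper":1,"linear":[0,0,0],"delta_rot":[0,0,0]}]}}

```text
clock: 13.15
position: [0.4912, -0.0184, 0.0124]
ee_rot: [0.002, 0.033, 0.999, -0.0]
contact_force: [0.2, -0.8, 5.4]
width: 0.0543
gripper_force: 86.3
```

Request:
{"method": "send_rows", "body": {"increments": [{"gripper":1,"linear":[0,0,0.02],"delta_rot":[0,0,0]},{"gripper":1,"linear":[0,0,0.05],"delta_rot":[0,0,0]},{"gripper":1,"linear":[0,0,0.08],"delta_rot":[0,0,0]},{"gripper":1,"linear":[0,0,0.11],"delta_rot":[0,0,0]},{"gripper":1,"linear":[0,0,0.13],"delta_rot":[0,0,0]},{"gripper":1,"linear":[0,0,0.14],"delta_rot":[0,0,0]},{"gripper":1,"linear":[0,0,0.14],"delta_rot":[0,0,0]}]}}

```text
clock: 13.85
position: [0.4902, -0.0182, 0.1518]
ee_rot: [0.002, 0.033, 0.999, -0.0]
contact_force: [0.5, -0.8, -3.0]
width: 0.0543
gripper_force: 86.2
```

Request:
{"method": "send_rows", "body": {"increments": [{"gripper":1,"linear":[0,0,0],"delta_rot":[0.008,0.13,0]},{"gripper":1,"linear":[0,0,0],"delta_rot":[0.016,0.25,0]},{"gripper":1,"linear":[0,0,0],"delta_rot":[0.016,0.25,0]},{"gripper":1,"linear":[0,0,0],"delta_rot":[0.016,0.25,0]},{"gripper":1,"linear":[0,0,0],"delta_rot":[0.016,0.25,0]},{"gripper":1,"linear":[0,0,0],"delta_rot":[0.016,0.25,0]},{"gripper":1,"linear":[0,0,0],"delta_rot":[0.016,0.25,0]},{"gripper":1,"linear":[0,0,0],"delta_rot":[0.016,0.25,0]}]}}

```text
clock: 14.65
position: [0.4891, -0.018, 0.1508]
ee_rot: [-0.124, 0.033, 0.992, 0.004]
contact_force: [1.0, 0.0, -3.5]
width: 0.0543
gripper_force: 86.7
```

Request:
{"method": "send_rows", "body": {"increments": [{"gripper":1,"linear":[0,0,0],"delta_rot":[-0.006,-0.11,0]},{"gripper":1,"linear":[0,0,0],"delta_rot":[-0.014,-0.22,0]},{"gripper":1,"linear":[0,0,0],"delta_rot":[-0.014,-0.22,0]},{"gripper":1,"linear":[0,0,0],"delta_rot":[-0.014,-0.22,0]}]}}

```text
clock: 15.05
position: [0.4891, -0.0181, 0.151]
ee_rot: [-0.015, 0.033, 0.999, 0.0]
contact_force: [0.5, -0.1, -2.9]
width: 0.0544
gripper_force: 86.7
```

```bash
python3 m.py
```

```text
15.4 [ 0.4902 -0.0182  0.15  ] [-0.015  0.033  0.999  0.001] F [ 0.3   0.12 -3.59] M [ 0.006 -0.029  0.005] about case y -0.029 sd 0.028 w 0.0546
```

Request:
{"method": "send_rows", "body": {"increments": [{"gripper":1,"linear":[0,0,0],"delta_rot":[-0.008,-0.14,0]},{"gripper":1,"linear":[0,0,0],"delta_rot":[-0.018,-0.28,0]},{"gripper":1,"linear":[0,0,0],"delta_rot":[-0.018,-0.28,0]},{"gripper":1,"linear":[0,0,0],"delta_rot":[-0.018,-0.28,0]},{"gripper":1,"linear":[0,0,0],"delta_rot":[-0.018,-0.28,0]},{"gripper":1,"linear":[0,0,0],"delta_rot":[-0.018,-0.28,0]},{"gripper":1,"linear":[0,0,0],"delta_rot":[-0.018,-0.28,0]},{"gripper":1,"linear":[0,0,0],"delta_rot":[-0.018,-0.28,0]}]}}

```text
clock: 16.25
position: [0.4904, -0.0182, 0.1504]
ee_rot: [0.125, 0.033, 0.992, -0.004]
contact_force: [0.1, -0.4, -4.9]
width: 0.0542
gripper_force: 87.2
```

Request:
{"method": "send_rows", "body": {"increments": [{"gripper":1,"linear":[0,0,0],"delta_rot":[0.006,0.11,0]},{"gripper":1,"linear":[0,0,0],"delta_rot":[0.014,0.22,0]},{"gripper":1,"linear":[0,0,0],"delta_rot":[0.014,0.22,0]},{"gripper":1,"linear":[0,0,0],"delta_rot":[0.014,0.22,0]}]}}

```text
clock: 16.65
position: [0.49, -0.0181, 0.1498]
ee_rot: [0.015, 0.033, 0.999, -0.0]
contact_force: [-0.2, -0.2, -3.6]
width: 0.0541
gripper_force: 87.1
```

```bash
python3 m.py
```

```text
17.0 [ 0.4888 -0.018   0.1505] [ 0.015  0.033  0.999 -0.   ] F [-0.41  0.13 -3.9 ] M [ 0.012  0.018 -0.007] about case y 0.019 sd 0.021 w 0.0543
```

Case 2 is quiet too (same tilt-only response). Putting it back and going to case 3.

Request:
{"method": "send_rows", "body": {"increments": [{"gripper":1,"linear":[0,0,-0.03],"delta_rot":[0.002,0.03,0]},{"gripper":1,"linear":[0,0,-0.065],"delta_rot":[0.002,0.03,0]},{"gripper":1,"linear":[0,0,-0.1],"delta_rot":[0.002,0.03,0]},{"gripper":1,"linear":[0,0,-0.125],"delta_rot":[0.002,0.03,0]},{"gripper":1,"linear":[0,0,-0.136],"delta_rot":[0.002,0.03,0]},{"gripper":1,"linear":[0,0,-0.139],"delta_rot":[0.002,0.03,0]},{"gripper":1,"linear":[0,0,-0.139],"delta_rot":[0.002,0.03,0]},{"gripper":1,"linear":[0,0,-0.139],"delta_rot":[0.002,0.03,0]}]}}

```text
clock: 17.85
position: [0.4906, -0.0183, 0.0123]
ee_rot: [0.001, 0.033, 0.999, -0.0]
contact_force: [-0.3, -0.1, 0.4]
width: 0.054
gripper_force: 89.0
```

Request:
{"method": "send_rows", "body": {"increments": [{"gripper":-1,"linear":[0,0,0],"delta_rot":[0,0,0]},{"gripper":-1,"linear":[0,0,0],"delta_rot":[0,0,0]},{"gripper":-1,"linear":[0,0,0],"delta_rot":[0,0,0]},{"gripper":-1,"linear":[0,0,0],"delta_rot":[0,0,0]},{"gripper":-1,"linear":[0,0,0.03],"delta_rot":[0,0,0]},{"gripper":-1,"linear":[0,0,0.07],"delta_rot":[0,0,0]},{"gripper":-1,"linear":[0,0,0.11],"delta_rot":[0,0,0]},{"gripper":-1,"linear":[0,0,0.12],"delta_rot":[0,0,0]}]}}

```text
clock: 18.65
position: [0.4924, -0.0186, 0.1356]
ee_rot: [0.004, 0.033, 0.999, -0.001]
contact_force: [0.9, 0.4, 0.2]
width: 0.085
gripper_force: 0.0
```

Request:
{"method": "send_rows", "body": {"increments": [{"gripper":-1,"linear":[-0.005,-0.035,0],"delta_rot":[0,0,-0.08]},{"gripper":-1,"linear":[-0.01,-0.07,0],"delta_rot":[0,0,-0.16]},{"gripper":-1,"linear":[-0.015,-0.105,0],"delta_rot":[0,0,-0.24]},{"gripper":-1,"linear":[-0.021,-0.14,0],"delta_rot":[0,0,-0.32]},{"gripper":-1,"linear":[-0.021,-0.14,0],"delta_rot":[0,0,-0.32]},{"gripper":-1,"linear":[-0.021,-0.14,0],"delta_rot":[0,0,-0.32]}]}}

```text
clock: 19.25
position: [0.4679, -0.1583, 0.1306]
ee_rot: [-0.001, 0.193, 0.981, 0.001]
contact_force: [-0.6, -0.4, 0.8]
width: 0.0853
gripper_force: 0.0
```

```bash
python3 s.py; python3 - <<'E'
from h import *
im=optics.get_image("side");a=im["pixels"][150:330,180:380];im=optics.get_image("wrist");cv2.imwrite("pics/w3.png",np.vstack([cv2.resize(a,(400,360)),cv2.resize(im["pixels"],(400,240))]))
E
```

```text
19.25 [ 0.4679 -0.1583  0.1306] [-7.000e-04  1.926e-01  9.813e-01  5.000e-04] F [-0.57 -0.42  0.76] M [-0.0271  0.0452 -0.0228] w 0.08526564703562749 0.0 eff [-9.5300e-01 -3.5631e+01 -2.1394e+01 -1.1200e-01 -7.6000e-02  2.0000e-03]
```

View pics/w3.png

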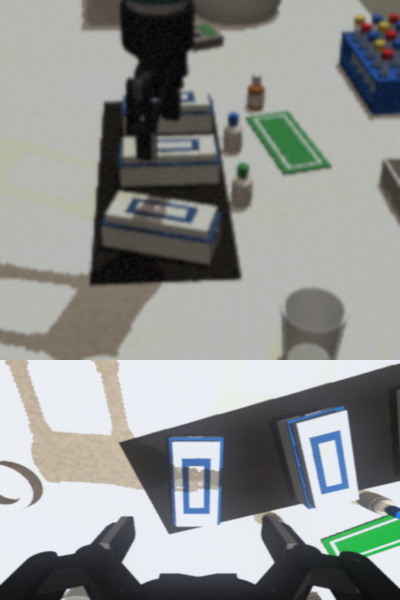

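Case 2 is back in place, and case 3 is centred and aligned between the fingers.

Request:
{"method": "send_rows", "body": {"increments": [{"gripper":-1,"linear":[0,0,-0.04],"delta_rot":[0,0,0]},{"gripper":-1,"linear":[0,0,-0.08],"delta_rot":[0,0,0]},{"gripper":-1,"linear":[0,0,-0.11],"delta_rot":[0,0,0]},{"gripper":-1,"linear":[0,0,-0.12],"delta_rot":[0,0,0]},{"gripper":-1,"linear":[0,0,-0.12],"delta_rot":[0,0,0]}]}}

```text
clock: 19.85
position: [0.4678, -0.1567, 0.0102]
ee_rot: [-0.002, 0.191, 0.982, 0.001]
contact_force: [-0.4, -0.8, -0.5]
width: 0.0852
gripper_force: 0.0
```

Request:
{"method": "send_rows", "body": {"increments": [{"gripper":1,"linear":[0,0,0],"delta_rot":[0,0,0]},{"gripper":1,"linear":[0,0,0],"delta_rot":[0,0,0]},{"gripper":1,"linear":[0,0,0],"delta_rot":[0,0,0]},{"gripper":1,"linear":[0,0,0],"delta_rot":[0,0,0]},{"gripper":1,"linear":[0,0,0],"delta_rot":[0,0,0]},{"gripper":1,"linear":[0,0,0],"delta_rot":[0,0,0]}]}}

```text
clock: 20.45
position: [0.47, -0.1588, 0.0134]
ee_rot: [0.002, 0.192, 0.981, -0.001]
contact_force: [-0.4, 0.1, 4.7]
width: 0.0545
gripper_force: 85.8
```

Request:
{"method": "send_rows", "body": {"increments": [{"gripper":1,"linear":[0,0,0.02],"delta_rot":[0,0,0]},{"gripper":1,"linear":[0,0,0.05],"delta_rot":[0,0,0]},{"gripper":1,"linear":[0,0,0.08],"delta_rot":[0,0,0]},{"gripper":1,"linear":[0,0,0.11],"delta_rot":[0,0,0]},{"gripper":1,"linear":[0,0,0.13],"delta_rot":[0,0,0]},{"gripper":1,"linear":[0,0,0.14],"delta_rot":[0,0,0]},{"gripper":1,"linear":[0,0,0.14],"delta_rot":[0,0,0]}]}}

```text
clock: 21.15
position: [0.4692, -0.1585, 0.1529]
ee_rot: [0.002, 0.192, 0.981, -0.0]
contact_force: [-0.1, 0.1, -3.3]
width: 0.054
gripper_force: 85.7
```

Request:
{"method": "send_rows", "body": {"increments": [{"gripper":1,"linear":[0,0,0],"delta_rot":[0.047,0.116,0]},{"gripper":1,"linear":[0,0,0],"delta_rot":[0.094,0.232,0]},{"gripper":1,"linear":[0,0,0],"delta_rot":[0.094,0.232,0]},{"gripper":1,"linear":[0,0,0],"delta_rot":[0.094,0.232,0]},{"gripper":1,"linear":[0,0,0],"delta_rot":[0.094,0.232,0]},{"gripper":1,"linear":[0,0,0],"delta_rot":[0.094,0.232,0]},{"gripper":1,"linear":[0,0,0],"delta_rot":[0.094,0.232,0]},{"gripper":1,"linear":[0,0,0],"delta_rot":[0.094,0.232,0]}]}}

```text
clock: 21.95
position: [0.4681, -0.1579, 0.1519]
ee_rot: [-0.122, 0.19, 0.974, 0.024]
contact_force: [0.3, 0.4, -3.3]
width: 0.0542
gripper_force: 85.6
```

Request:
{"method": "send_rows", "body": {"increments": [{"gripper":1,"linear":[0,0,0],"delta_rot":[-0.042,-0.102,0]},{"gripper":1,"linear":[0,0,0],"delta_rot":[-0.083,-0.204,0]},{"gripper":1,"linear":[0,0,0],"delta_rot":[-0.083,-0.204,0]},{"gripper":1,"linear":[0,0,0],"delta_rot":[-0.083,-0.204,0]}]}}

```text
clock: 22.35
position: [0.4683, -0.158, 0.152]
ee_rot: [-0.015, 0.192, 0.981, 0.003]
contact_force: [0.2, 0.4, -3.6]
width: 0.0545
gripper_force: 85.7
```

```bash
python3 m.py -0.385
```

```text
22.7 [ 0.4691 -0.1584  0.151 ] [-0.015  0.192  0.981  0.003] F [-0.06  0.01 -3.17] M [-0.025 -0.023 -0.01 ] about case y -0.031 sd 0.018 w 0.0542
```

Request:
{"method": "send_rows", "body": {"increments": [{"gripper":1,"linear":[0,0,0],"delta_rot":[-0.052,-0.13,0]},{"gripper":1,"linear":[0,0,0],"delta_rot":[-0.105,-0.26,0]},{"gripper":1,"linear":[0,0,0],"delta_rot":[-0.105,-0.26,0]},{"gripper":1,"linear":[0,0,0],"delta_rot":[-0.105,-0.26,0]},{"gripper":1,"linear":[0,0,0],"delta_rot":[-0.105,-0.26,0]},{"gripper":1,"linear":[0,0,0],"delta_rot":[-0.105,-0.26,0]},{"gripper":1,"linear":[0,0,0],"delta_rot":[-0.105,-0.26,0]},{"gripper":1,"linear":[0,0,0],"delta_rot":[-0.105,-0.26,0]}]}}

```text
clock: 23.55
position: [0.4692, -0.1584, 0.1513]
ee_rot: [0.122, 0.19, 0.974, -0.024]
contact_force: [0.2, 0.2, -3.4]
width: 0.0541
gripper_force: 85.6
```

Request:
{"method": "send_rows", "body": {"increments": [{"gripper":1,"linear":[0,0,0],"delta_rot":[0.042,0.102,0]},{"gripper":1,"linear":[0,0,0],"delta_rot":[0.083,0.204,0]},{"gripper":1,"linear":[0,0,0],"delta_rot":[0.083,0.204,0]},{"gripper":1,"linear":[0,0,0],"delta_rot":[0.083,0.204,0]}]}}

```text
clock: 23.95
position: [0.4689, -0.1582, 0.1508]
ee_rot: [0.015, 0.192, 0.981, -0.003]
contact_force: [-0.4, 0.2, -3.3]
width: 0.0542
gripper_force: 85.6
```

```bash
python3 m.py -0.385
```

```text
24.3 [ 0.4679 -0.1578  0.1515] [ 0.015  0.192  0.981 -0.003] F [-0.27  0.04 -3.35] M [0.022 0.036 0.001] about case y 0.041 sd 0.028 w 0.054
```

All three cases gave the same near-level reading, so that test doesn't discriminate. I'll check that the case really tilts with the gripper, and measure at full tilt.

Request:
{"method": "send_rows", "body": {"increments": [{"gripper":1,"linear":[0,0,0],"delta_rot":[0.052,0.13,0]},{"gripper":1,"linear":[0,0,0],"delta_rot":[0.105,0.26,0]},{"gripper":1,"linear":[0,0,0],"delta_rot":[0.105,0.26,0]},{"gripper":1,"linear":[0,0,0],"delta_rot":[0.105,0.26,0]},{"gripper":1,"linear":[0,0,0],"delta_rot":[0.105,0.26,0]},{"gripper":1,"linear":[0,0,0],"delta_rot":[0.105,0.26,0]},{"gripper":1,"linear":[0,0,0],"delta_rot":[0.105,0.26,0]}]}}

```text
clock: 25.05
position: [0.4678, -0.1577, 0.1521]
ee_rot: [-0.122, 0.19, 0.974, 0.024]
contact_force: [-0.2, -0.4, -3.0]
width: 0.0541
gripper_force: 85.5
```

```bash
python3 m.py -0.385;python3 - <<'E'
from h import *
a=optics.get_image("side")["pixels"][50:330,180:400];cv2.imwrite("pics/t1.png",cv2.resize(a,None,fx=2,fy=2))
E
```

```text
25.4 [ 0.4685 -0.1581  0.1515] [-0.122  0.19   0.974  0.024] F [ 0.09  0.08 -3.16] M [-0.084 -0.229  0.01 ] about case y -0.244 sd 0.036 w 0.0538
```

View pics/t1.png

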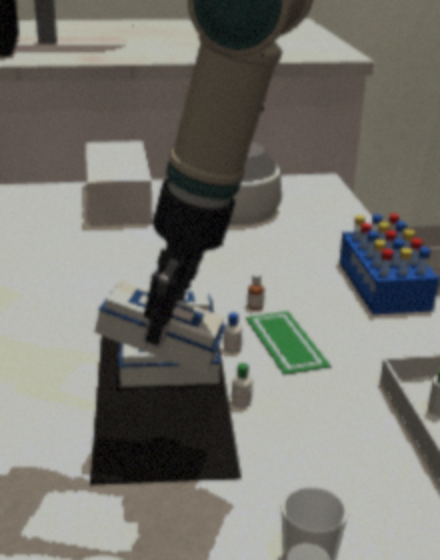

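Request:
{"method": "send_rows", "body": {"increments": [{"gripper":1,"linear":[0,0,0],"delta_rot":[-0.052,-0.13,0]},{"gripper":1,"linear":[0,0,0],"delta_rot":[-0.105,-0.26,0]},{"gripper":1,"linear":[0,0,0],"delta_rot":[-0.15,-0.39,0]},{"gripper":1,"linear":[0,0,0],"delta_rot":[-0.188,-0.464,0]},{"gripper":1,"linear":[0,0,0],"delta_rot":[-0.188,-0.464,0]},{"gripper":1,"linear":[0,0,0],"delta_rot":[-0.188,-0.464,0]},{"gripper":1,"linear":[0,0,0],"delta_rot":[-0.188,-0.464,0]}]}}

```text
clock: 26.2
position: [0.4701, -0.159, 0.1519]
ee_rot: [0.123, 0.19, 0.974, -0.024]
contact_force: [-0.2, -0.6, -3.2]
width: 0.0544
gripper_force: 85.8
```

```bash
python3 m.py -0.385
```

```text
26.55 [ 0.4688 -0.1582  0.1511] [ 0.122  0.19   0.974 -0.024] F [ 0.32 -0.15 -3.36] M [0.11  0.219 0.011] about case y 0.244 sd 0.025 w 0.0547
```

The case follows the gripper's tilt. A better test is to tip gently past level and watch the moment over time while any ball would be crossing (about 0.8 s).

```bash
cat > d.py <<'E'
from h import *
import sys
a=float(sys.argv[1]);M=[];T=[];Z=[]
for i in range(24):
    s=get_state();M.append(-np.sin(a)*s["moment"][0]+np.cos(a)*s["moment"][1]);T.append(s["clock"]);Z.append(s["contact_force"][2])
    w=s["ee_rot"][0]
    optics.get_image("top") if i<23 else 0
M=np.array(M);print("t",T[0],T[-1],"w",w.round(3),"M by 4:",M.reshape(-1,4).mean(1).round(3),"Fz %.2f"%np.mean(Z))
E
echo
```

Request:
{"method": "send_rows", "body": {"increments": [{"gripper":1,"linear":[0,0,0],"delta_rot":[0.056,0.139,0]},{"gripper":1,"linear":[0,0,0],"delta_rot":[0.112,0.278,0]},{"gripper":1,"linear":[0,0,0],"delta_rot":[0.112,0.278,0]}]}}

```text
clock: 26.9
position: [0.4735, -0.1606, 0.1508]
ee_rot: [-0.023, 0.192, 0.981, 0.004]
contact_force: [0.8, 0.0, -3.6]
width: 0.0547
gripper_force: 85.6
```

```bash
python3 d.py -0.385
```

```text
t 26.9 28.05 w -0.024 M by 4: [-0.061 -0.041 -0.038 -0.066 -0.046 -0.077] Fz -3.24
```

Request:
{"method": "send_rows", "body": {"increments": [{"gripper":1,"linear":[0,0,0],"delta_rot":[-0.019,-0.046,0]},{"gripper":1,"linear":[0,0,0],"delta_rot":[-0.038,-0.093,0]},{"gripper":1,"linear":[0,0,0],"delta_rot":[-0.038,-0.093,0]}]}}

```text
clock: 28.35
position: [0.4667, -0.1572, 0.1512]
ee_rot: [0.024, 0.192, 0.981, -0.005]
contact_force: [0.3, 0.7, -3.3]
width: 0.0545
gripper_force: 85.6
```

```bash
python3 d.py -0.385
```

```text
t 28.35 29.5 w 0.025 M by 4: [0.031 0.056 0.035 0.064 0.046 0.055] Fz -3.18
```

Case 3 is definitely quiet: no step over time. Returning it and re-testing case 2 the same way.

Request:
{"method": "send_rows", "body": {"increments": [{"gripper":1,"linear":[0,0,-0.03],"delta_rot":[0.02,0.047,0]},{"gripper":1,"linear":[0,0,-0.065],"delta_rot":[0.02,0.047,0]},{"gripper":1,"linear":[0,0,-0.1],"delta_rot":[0.02,0.047,0]},{"gripper":1,"linear":[0,0,-0.125],"delta_rot":[0.02,0.047,0]},{"gripper":1,"linear":[0,0,-0.136],"delta_rot":[0.02,0.047,0]},{"gripper":1,"linear":[0,0,-0.139],"delta_rot":[0.02,0.047,0]},{"gripper":1,"linear":[0,0,-0.139],"delta_rot":[0.02,0.047,0]},{"gripper":1,"linear":[0,0,-0.139],"delta_rot":[0.02,0.047,0]}]}}

```text
clock: 30.3
position: [0.4692, -0.1584, 0.0134]
ee_rot: [0.001, 0.192, 0.981, -0.0]
contact_force: [-1.0, 1.6, 3.4]
width: 0.0547
gripper_force: 86.2
```

Request:
{"method": "send_rows", "body": {"increments": [{"gripper":-1,"linear":[0,0,0],"delta_rot":[0,0,0]},{"gripper":-1,"linear":[0,0,0],"delta_rot":[0,0,0]},{"gripper":-1,"linear":[0,0,0],"delta_rot":[0,0,0]},{"gripper":-1,"linear":[0,0,0],"delta_rot":[0,0,0]},{"gripper":-1,"linear":[0,0,0.03],"delta_rot":[0,0,0]},{"gripper":-1,"linear":[0,0,0.07],"delta_rot":[0,0,0]},{"gripper":-1,"linear":[0,0,0.11],"delta_rot":[0,0,0]},{"gripper":-1,"linear":[0,0,0.12],"delta_rot":[0,0,0]}]}}

```text
clock: 31.1
position: [0.4712, -0.1594, 0.1366]
ee_rot: [0.004, 0.192, 0.981, -0.001]
contact_force: [1.1, -0.0, -0.3]
width: 0.0851
gripper_force: 0.0
```

Request:
{"method": "send_rows", "body": {"increments": [{"gripper":-1,"linear":[0.005,0.035,0],"delta_rot":[0,0,0.08]},{"gripper":-1,"linear":[0.01,0.07,0],"delta_rot":[0,0,0.16]},{"gripper":-1,"linear":[0.015,0.105,0],"delta_rot":[0,0,0.24]},{"gripper":-1,"linear":[0.021,0.14,0],"delta_rot":[0,0,0.32]},{"gripper":-1,"linear":[0.021,0.14,0],"delta_rot":[0,0,0.32]},{"gripper":-1,"linear":[0.021,0.14,0],"delta_rot":[0,0,0.32]}]}}

```text
clock: 31.7
position: [0.4891, -0.0176, 0.1317]
ee_rot: [-0.001, 0.032, 0.999, -0.0]
contact_force: [0.0, -1.0, -0.4]
width: 0.0854
gripper_force: 0.0
```

Request:
{"method": "send_rows", "body": {"increments": [{"gripper":-1,"linear":[0,0,-0.04],"delta_rot":[0,0,0]},{"gripper":-1,"linear":[0,0,-0.08],"delta_rot":[0,0,0]},{"gripper":-1,"linear":[0,0,-0.11],"delta_rot":[0,0,0]},{"gripper":-1,"linear":[0,0,-0.121],"delta_rot":[0,0,0]},{"gripper":-1,"linear":[0,0,-0.121],"delta_rot":[0,0,0]}]}}

```text
clock: 32.2
position: [0.4883, -0.0189, 0.0099]
ee_rot: [-0.002, 0.034, 0.999, 0.0]
contact_force: [0.1, 0.4, 0.7]
width: 0.0851
gripper_force: 0.0
```

Request:
{"method": "send_rows", "body": {"increments": [{"gripper":1,"linear":[0,0,0],"delta_rot":[0,0,0]},{"gripper":1,"linear":[0,0,0],"delta_rot":[0,0,0]},{"gripper":1,"linear":[0,0,0],"delta_rot":[0,0,0]},{"gripper":1,"linear":[0,0,0],"delta_rot":[0,0,0]},{"gripper":1,"linear":[0,0,0],"delta_rot":[0,0,0]}]}}

```text
clock: 32.7
position: [0.4911, -0.0185, 0.0133]
ee_rot: [0.002, 0.033, 0.999, -0.0]
contact_force: [-0.4, -0.9, 5.8]
width: 0.0548
gripper_force: 86.1
```

Request:
{"method": "send_rows", "body": {"increments": [{"gripper":1,"linear":[0,0,0.02],"delta_rot":[0,0,0]},{"gripper":1,"linear":[0,0,0.05],"delta_rot":[0,0,0]},{"gripper":1,"linear":[0,0,0.08],"delta_rot":[0,0,0]},{"gripper":1,"linear":[0,0,0.11],"delta_rot":[0,0,0]},{"gripper":1,"linear":[0,0,0.13],"delta_rot":[0,0,0]},{"gripper":1,"linear":[0,0,0.14],"delta_rot":[0,0,0]}]}}

```text
clock: 33.3
position: [0.4903, -0.0182, 0.1538]
ee_rot: [0.002, 0.033, 0.999, -0.0]
contact_force: [1.0, 0.3, -4.3]
width: 0.0545
gripper_force: 86.2
```

Request:
{"method": "send_rows", "body": {"increments": [{"gripper":1,"linear":[0,0,0],"delta_rot":[-0.008,-0.13,0]},{"gripper":1,"linear":[0,0,0],"delta_rot":[-0.016,-0.25,0]},{"gripper":1,"linear":[0,0,0],"delta_rot":[-0.016,-0.25,0]},{"gripper":1,"linear":[0,0,0],"delta_rot":[-0.016,-0.25,0]},{"gripper":1,"linear":[0,0,0],"delta_rot":[-0.016,-0.25,0]},{"gripper":1,"linear":[0,0,0],"delta_rot":[-0.016,-0.25,0]},{"gripper":1,"linear":[0,0,0],"delta_rot":[-0.016,-0.25,0]}]}}

```text
clock: 34.0
position: [0.4909, -0.0184, 0.1514]
ee_rot: [0.125, 0.033, 0.992, -0.004]
contact_force: [-0.3, -0.2, -3.5]
width: 0.0542
gripper_force: 86.5
```

Request:
{"method": "send_rows", "body": {"increments": [{"gripper":1,"linear":[0,0,0],"delta_rot":[0.01,0.15,0]},{"gripper":1,"linear":[0,0,0],"delta_rot":[0.019,0.3,0]},{"gripper":1,"linear":[0,0,0],"delta_rot":[0.019,0.3,0]}]}}

```text
clock: 34.3
position: [0.4956, -0.019, 0.1507]
ee_rot: [-0.024, 0.033, 0.999, 0.0]
contact_force: [0.3, -0.4, -4.0]
width: 0.0546
gripper_force: 86.6
```

```bash
python3 d.py -0.065
```

```text
t 34.3 35.45 w -0.025 M by 4: [-0.07  -0.027 -0.017 -0.003 -0.013  0.012] Fz -3.81
```

The moment climbs from −0.07 to +0.01 while case 2 holds still, so the ball is crossing. Confirming the other way, with reads in motion.

Request:
{"method": "send_rows", "body": {"increments": [{"gripper":1,"linear":[0,0,0],"delta_rot":[0.01,0.15,0]},{"gripper":1,"linear":[0,0,0],"delta_rot":[0.013,0.2,0]},{"gripper":1,"linear":[0,0,0],"delta_rot":[0.013,0.2,0]},{"gripper":1,"linear":[0,0,0],"delta_rot":[0.013,0.2,0]},{"gripper":1,"linear":[0,0,0],"delta_rot":[0.013,0.2,0]},{"gripper":1,"linear":[0,0,0],"delta_rot":[0.01,0.05,0]},{"gripper":1,"linear":[0,0,0],"delta_rot":[-0.006,-0.1,0]},{"gripper":1,"linear":[0,0,0],"delta_rot":[-0.006,-0.1,0]}]}}

```text
clock: 36.25
position: [0.4814, -0.0166, 0.1506]
ee_rot: [0.022, 0.033, 0.999, -0.0]
contact_force: [-1.2, 0.3, -4.4]
width: 0.0547
gripper_force: 86.5
```

```bash
python3 d.py -0.065
```

```text
t 36.25 37.4 w 0.025 M by 4: [ 0.076  0.003 -0.044 -0.003  0.006 -0.029] Fz -3.78
```

Confirmed: it reverses (+0.08 → −0.01), so case 2 has the ball. I'll level it and carry it to the pad.

Request:
{"method": "send_rows", "body": {"increments": [{"gripper":1,"linear":[0,0,0.005],"delta_rot":[0.002,0.025,0]},{"gripper":1,"linear":[0,0,0.01],"delta_rot":[0.003,0.05,0]},{"gripper":1,"linear":[0,0,0.015],"delta_rot":[0.003,0.05,0]}]}}

```text
clock: 37.7
position: [0.4904, -0.0183, 0.1665]
ee_rot: [0.0, 0.033, 0.999, 0.0]
contact_force: [-0.9, 0.3, -4.4]
width: 0.054
gripper_force: 86.6
```

Request:
{"method": "send_rows", "body": {"increments": [{"gripper":1,"linear":[0.005,0.002,0],"delta_rot":[0,0,-0.04]},{"gripper":1,"linear":[0.015,0.005,0],"delta_rot":[0,0,-0.11]},{"gripper":1,"linear":[0.027,0.009,0],"delta_rot":[0,0,-0.2]},{"gripper":1,"linear":[0.039,0.013,0],"delta_rot":[0,0,-0.29]},{"gripper":1,"linear":[0.051,0.018,0],"delta_rot":[0,0,-0.38]},{"gripper":1,"linear":[0.063,0.022,0],"delta_rot":[0,0,-0.47]},{"gripper":1,"linear":[0.075,0.026,0],"delta_rot":[0,0,-0.56]},{"gripper":1,"linear":[0.087,0.03,0],"delta_rot":[0,0,-0.65]}]}}

```text
clock: 38.5
position: [0.5768, 0.0121, 0.1663]
ee_rot: [0.0, 0.352, 0.936, 0.0]
contact_force: [-0.3, -0.3, -4.2]
width: 0.0541
gripper_force: 86.7
```

Request:
{"method": "send_rows", "body": {"increments": [{"gripper":1,"linear":[0.012,0.005,0],"delta_rot":[0,0,-0.09]},{"gripper":1,"linear":[0.024,0.009,0],"delta_rot":[0,0,-0.18]},{"gripper":1,"linear":[0.036,0.014,0],"delta_rot":[0,0,-0.27]},{"gripper":1,"linear":[0.048,0.018,0],"delta_rot":[0,0,-0.36]},{"gripper":1,"linear":[0.06,0.023,0],"delta_rot":[0,0,-0.45]},{"gripper":1,"linear":[0.072,0.028,0],"delta_rot":[0,0,-0.54]},{"gripper":1,"linear":[0.082,0.032,0],"delta_rot":[0,0,-0.62]},{"gripper":1,"linear":[0.087,0.034,0],"delta_rot":[0,0,-0.66]}]}}

```text
clock: 39.3
position: [0.6643, 0.0462, 0.166]
ee_rot: [0.0, 0.636, 0.772, 0.0]
contact_force: [0.0, -0.7, -3.1]
width: 0.0541
gripper_force: 86.7
```

Request:
{"method": "send_rows", "body": {"increments": [{"gripper":1,"linear":[0.003,0.001,0],"delta_rot":[0,0,-0.03]},{"gripper":1,"linear":[0.004,0.001,0],"delta_rot":[0,0,-0.043]},{"gripper":1,"linear":[0.004,0.001,0],"delta_rot":[0,0,-0.043]},{"gripper":1,"linear":[0.004,0.001,0],"delta_rot":[0,0,-0.043]},{"gripper":1,"linear":[0.004,0.001,0],"delta_rot":[0,0,-0.043]},{"gripper":1,"linear":[0.004,0.001,0],"delta_rot":[0,0,-0.043]},{"gripper":1,"linear":[0.004,0.001,0],"delta_rot":[0,0,-0.043]},{"gripper":1,"linear":[0.004,0.001,0],"delta_rot":[0,0,-0.043]}]}}

```text
clock: 40.1
position: [0.6675, 0.0469, 0.1664]
ee_rot: [0.0, 0.652, 0.759, 0.0]
contact_force: [0.3, 0.6, -4.0]
width: 0.0544
gripper_force: 86.7
```

```bash
python3 s.py; python3 - <<'E'
from h import *
a=optics.get_image("side")["pixels"][50:300,180:400];b=optics.get_image("top")["pixels"][120:290,190:400];cv2.imwrite("pics/f.png",np.hstack([cv2.resize(a,(380,432)),cv2.resize(b,(420,432))]))
E
```

```text
40.1 [0.6675 0.0469 0.1664] [1.000e-04 6.516e-01 7.586e-01 1.000e-04] F [ 0.33  0.62 -4.02] M [-0.0636 -0.0377  0.03  ] w 0.054353174972450305 86.6631531715393 eff [-6.0000e-03 -5.4002e+01 -2.5460e+01  5.8000e-02  8.0000e-03 -1.0000e-03]
```

View pics/f.png

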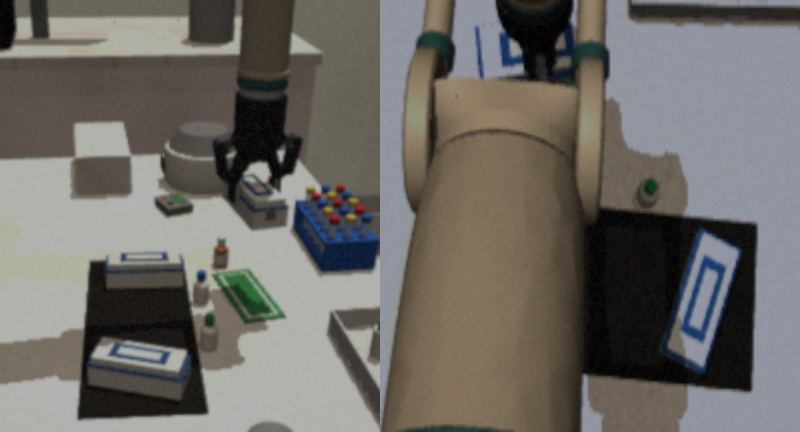

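The side view shows the case held level above the pad and along it. Both quiet cases are upright on the mat and the bystanders haven't moved. Handing in.

```bash
python3 -c "
from rig import sign_off
print(sign_off())"
```

```text
the job is handed in; nothing more can be done
None
```

I handed the job in with the rattling case, the middle of the three, gripped, level and still about 15 cm above the middle of the green pad and lined up with it; the two quiet cases are back upright where they stood, the bystanders look unmoved, and the hand-in returned no verdict.

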